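# Stand the toppled media bottle back in its row

### The job

One media bottle lies toppled in the bottle tray. Stand it upright on its base and close up the row: the three like bottles standing in one straight line along the middle of the tray, each touching the next and the last one touching the tray's tall end stop. Work gently: do not bang or ram the bottles, do not tip the standing ones, and leave the short jar and the things on the bench where they are.

Things in the scene. Friction and masses are not known exactly. Their poses are not given: they have to be found in the camera images.
- tray: Fixed grey plastic tray, 140 mm wide (its x), 460 mm long (its y), floor surface 4 mm above the bench; thin rims 10 mm high on three sides; across its +y end stands a tall end stop, 45 mm high, inner face at y = +220 mm. Origin at the centre of the underside, z up; the row runs along y at x = 0 and closes up towards +y.
- fallen_bottle: Toppled square white media bottle, 0.14-0.28 kg: flat-sided body 44 x 44 x 74 mm, blue cap 36 mm across, 100 mm high in all. Origin at the centre of its base, z to the cap, x and y square to its sides. Lies on a flat side in the tray, axis 22 mm above the floor, cap towards the end stop (within 13 degrees of tray +y), its cap 80 mm or more from the next standing bottle.
- bottle_next: Standing bottle, same shape and size as the toppled one: the middle one of the row. Stands loose, with a gap of 2 to 19 mm to bottle_end. Origin at the centre of its base, z up to the cap.
- bottle_end: Standing bottle, same shape and size: the one nearest the end stop, with a gap of 3 to 10 mm to the stop. Origin at the centre of its base, z up to the cap. Both standing bottles slide along the tray when pushed gently; friction of plastic on plastic, a few newtons for the whole row.
- short_jar: Bystander: short round amber jar standing in the tray near its -y end, 52 mm across, 60 mm high. Origin at the centre of its underside.
- tip_box: Bystander on the bench beyond the tray: blue pipette tip box, 85 x 120 x 57 mm high. Origin at the centre of its underside.
- dish_stack: Bystander on the bench at the left: stack of three round white dishes fixed together, 90 mm across, 44 mm high. Origin at the centre of its underside.
- tube_rack: Bystander on the bench at the right: low orange rack with ten small white tubes, 120 x 70 x 38 mm high. Origin at the centre of its underside.
Mind the look-alikes: they are no part of the job. What is shaped like the bottle_next but green or orange is not meant.

How it is judged:
By the outcome, as a careful person would: the job done as asked, in the order asked, and still so for the second after the job is handed in, with the robot touching nothing.
It also fails if it takes over 45 s, if anything falls off the work surface, if the arm or the gripper's body presses on something with over 40 N, if the wrist force passes 120 N, or if a joint passes its speed limit or range.

### The arm

A 6-joint arm with a two-finger parallel gripper is mounted at the origin on the work surface. World frame = base frame: x ahead of the robot, y to its left, z up, the work surface at z = 0. Lengths are in m, angles in rad, forces in N, time in s.
With the tool pointing down it reaches from about 0.35 to 0.8 m from the base axis. Payload 7.3 kg.
Tool frame: the origin (TCP) lies midway between the tips of the shut fingers; the grasp point (between the pads) lies ctrl.pinch_z behind it (ctrl.pinch_z is the distance from the TCP to the grasp point, in m); z points along the fingers, y is the line along which they close (so a half turn about z gives the same grasp; the last joint's range is limited). The gripper opens to 85 mm and grips with 20 to 120 N. Pads are 22 mm wide; open, the fingers measure 114 mm over their backs; the gripper's body (76 mm by 85 mm) begins 54 mm behind the grasp point. The pads swing forward as they close: fully open they stand 13 mm farther back than shut.
Start: joints at [0.961, 0.342, 1.524, -0, 1.275, -0.146], TCP at [0.235, 0.47, 0.231] pointing down, gripper open.
Joint ranges: [-2.53, 2.53], [-0.77, 2.02], [0.04, 2.7], [-1, 4.14], [0.28, 2.66], [-3.11, 3.11]. Speed limits (rad/s): [2.57, 2.57, 3.14, 3.14, 3.14, 3.14].

### API

Orientations are given as a unit quaternion [w, x, y, z].
In Python, from bench import status, eyes, ticket, trace, pinpoint, ctrl gives the robot as it stands. The module is installed in compiled form; this text tells all that it offers.
- The arm moves only by the shell command python3 -m pendant 'ROWS' [FORCE]. ROWS is JSON, a list of rows, each an object with "translation": the shift along the tool's x, y, z in mm, a list of three; "delta_rot": the turn, a rotation vector about the tool's x, y, z in degrees, a list of three; "fingers": the finger opening in mm, from 0 to 85.4. In form: [{"translation": [tx, ty, tz], "delta_rot": [rx, ry, rz], "fingers": fingers}, ...]. A call has exactly 10 rows; each row is the pose to reach, as a shift and turn from the pose commanded when the call began, along the tool's axes at that moment; what a row does not reach only later rows make up. A row lasts 1/8 s, in which the tool goes at most 62.5 mm and 10.7 degrees, less where a joint would pass 70% of its speed; a pose out of reach is approached as far as the arm can. A call with a gripper value outside its range is refused whole. The fingers move at their own pace and stop on an object; FORCE is the grip in N (left out, the last holds). Time passes only in rows, so rows that repeat a pose let the fingers close, or fill a call up. It gives the time, the measured TCP pose, the force, the opening and the grip force at its end, in the units of the state.
- status.observe(): the state, without advancing time (a new reading comes with each control period).
- eyes.grab_frame(name): name is "scene" or "top" or "wrist"; returns a dict with "img" (400x640x3 uint8, red, green, blue), "K" (3x3 intrinsics, pixels), "position" and "orientation" of the camera in the world. Camera axes: x right, y down, z forward; pixel columns grow to the right and rows downward; lengths in m; the calibration is good to about 2 mm. A picture is of the moment at which its call begins. There is no depth.
- ticket.close_job(): hands the job in; it is judged then, once.
Trained networks look in the newest picture that a camera, given by its name, has taken for a name from the list of things; names that differ only in an ending like _2 or _b are one class to them, and where a whole thing is asked for, a point or a joint stands for the part that bears it (a point fixed in the world has none). Each returns a list of dicts, best first, with "p" (0 to 1); they miss things now and then, are a little off and sometimes report something else, mostly with a low value. They report only what shows in the picture. A call takes as long as a camera call. They do not tell look-alikes from the thing itself.
- trace(camera, thing): "mask" (400x640 bool, what is visible of it) and "box" ([left, top, right, bottom] in pixels, round what is visible of it).
- pinpoint(camera, thing): "pixel" ([column, row] in pixels: a listed point, or the origin of a listed thing).
The state is a dict: "time": time; "joints": joint angles; "joint_velocities": joint speeds; "joint_torque": joint torques, N m; "ee_pos": TCP position; "ee_rot": TCP orientation; "force": force on the tool from outside, world axes, zero at the start; "torque": the same for the moment, N m; "grip_width": finger opening in m; "grip_force": force on a finger pad.
Only numpy, scipy, OpenCV 4.12 (cv2) and the standard library are available. Lean on these libraries where they do the work, as an engineer would, in place of code of your own. Each camera call takes 0.05 s, during which the arm holds its last target. There are 200 camera calls.

## Working session

There is one attempt and no reset: what is moved stays moved. The work goes in short steps, Python scripts to look and compute and a shell command to move; the robot and the scene stay as the last step left them, time stands still between calls to the robot, and variables do not carry over. Pictures are saved under pics/ and viewed, at most 10 in all, crops included, and the job is handed in when it is done.

```bash
mkdir -p pics; cat > h.py <<'E'
import numpy as np, cv2
from scipy.spatial.transform import Rotation as R
from bench import status, eyes, ticket, trace, pinpoint, ctrl
def rot(q): return R.from_quat([q[1],q[2],q[3],q[0]])
def ray(f,px,z):
    d=rot(f["orientation"]).apply(np.linalg.inv(f["K"])@[px[0],px[1],1.]); p=np.array(f["position"])
    return p+d*(z-p[2])/d[2]
def proj(f,P):
    c=rot(f["orientation"]).inv().apply(np.array(P)-f["position"]); q=c@np.array(f["K"]).T
    return q[...,:2]/q[...,2:]
E
python3 - <<'E'
from h import *
print(status.observe(), ctrl.pinch_z)
fs={}
for c in ["top","scene"]:
    f=eyes.grab_frame(c); cv2.imwrite(f"pics/{c}0.png",f["img"][:,:,::-1]); print(c,f["position"],f["orientation"],f["K"][0][0])
    for t in ["tray","fallen_bottle","bottle_next","bottle_end","short_jar"]:
        for d in pinpoint(c,t)[:4]: print(t,np.round(d["pixel"],1),round(d["p"],2),np.round(ray(f,d["pixel"],0.004),4))
        for d in trace(c,t)[:4]: print("   box",d["box"],round(d["p"],2))
E
```

```text
{'time': 0.0, 'joints': array([ 9.60976011e-01,  3.42726651e-01,  1.52500874e+00, -1.64172526e-05,
        1.27538431e+00, -1.46005122e-01]), 'joint_velocities': array([-1.15756720e-03, -1.71241445e-04, -7.89632568e-05,  1.38016982e-05,
        7.97246989e-04,  4.27866237e-04]), 'joint_torque': array([-5.48611006e-04, -4.33674645e+01, -2.46011513e+01, -2.84219811e-05,
        7.80406874e-03, -1.98702980e-05]), 'ee_pos': array([0.2346253 , 0.46921586, 0.2306268 ]), 'ee_rot': array([-2.74427066e-04,  2.29832072e-01,  9.73230001e-01, -7.12539787e-04]), 'force': array([ 0.3899184 , -0.21528663,  0.68254866]), 'torque': array([-0.00318686, -0.02818458,  0.02584531]), 'grip_force': 0.0, 'grip_width': 0.08538512617817226} 0.0187
top [ 0.42702291 -0.07285135  1.48499496] [-0.02600262  0.71657355 -0.6965655   0.02535162] 432.72790406505163
tray [306.4 185.7] 0.96 [ 0.5492 -0.0431  0.004 ]
   box [237.6, 165.1, 375.0, 206.8] 0.86
fallen_bottle [341.7 182.4] 0.63 [ 0.564 -0.164  0.004]
fallen_bottle [317.2 127.9] 0.53 [ 0.7513 -0.0745  0.004 ]
   box [313.0, 176.1, 344.4, 193.5] 0.78
   box [42
[... 801 characters left out ...]
443  0.004 ]
   box [232.6, 166.1, 402.8, 260.2] 0.81
   box [181.7, 125.5, 211.5, 157.2] 0.25
   box [276.2, 182.1, 311.2, 205.7] 0.77
bottle_next [408.4 259.4] 0.94 [0.575 0.252 0.004]
bottle_next [369.4 196.1] 0.83 [0.4287 0.07   0.004 ]
bottle_next [327.2 270.4] 0.77 [0.7105 0.0834 0.004 ]
bottle_next [359. 229.] 0.72 [0.5502 0.096  0.004 ]
   box [316.0, 242.5, 340.0, 279.5] 0.94
   box [398.7, 229.8, 424.6, 262.9] 0.94
   box [361.6, 166.7, 381.5, 200.0] 0.89
   box [348.4, 199.5, 368.8, 239.0] 0.62
bottle_end [375.7 235.3] 0.71 [0.5468 0.1448 0.004 ]
   box [363.4, 209.3, 391.4, 243.4] 0.75
short_jar [252.1 189.9] 0.88 [ 0.5777 -0.2371  0.004 ]
   box [240.6, 173.9, 261.8, 198.3] 0.87
```

```bash
python3 - <<'E'
import cv2
a=cv2.imread("pics/top0.png")[100:250,180:480]; b=cv2.imread("pics/scene0.png")[120:290,170:440]
cv2.imwrite("pics/c1.png",cv2.resize(a,(800,400),interpolation=cv2.INTER_CUBIC))
cv2.imwrite("pics/c2.png",cv2.resize(b,(800,504),interpolation=cv2.INTER_CUBIC))
E
```

```text
(no output)
```

View pics/c1.png

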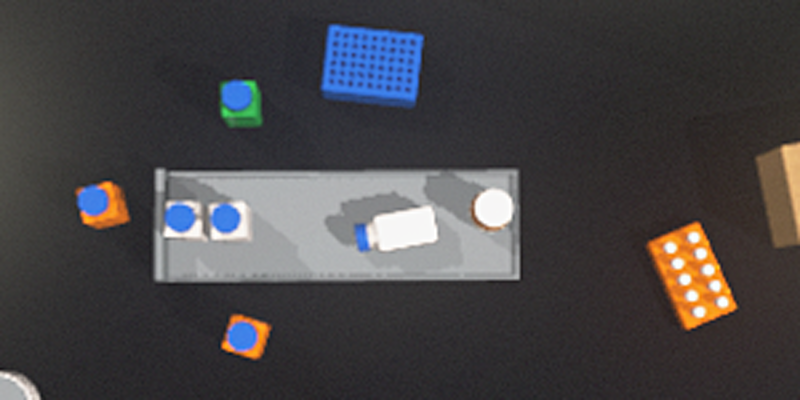

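View pics/c2.png

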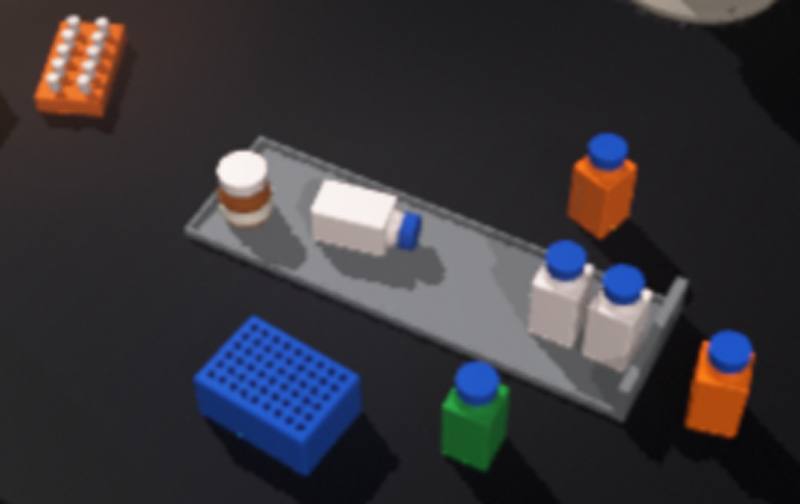

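The row bottles are the white ones at top-image pixels about (266,184) and (251,183), and the toppled one is at (330,185). The look-alikes are green (269,140) and orange (220,177) and (275,227), all outside the tray, so none of those is meant. The crop confirms it.

```bash
cat >> h.py <<'E'
from scipy.optimize import minimize
def body(zc=None):
    pts=[[sx*.022,sy*.022,z] for sx in(-1,1) for sy in(-1,1) for z in(0,.074)]
    a=np.arange(0,2*np.pi,.3); pts+=[[.018*np.cos(t),.018*np.sin(t),z] for t in a for z in(.078,.1)]
    return np.array(pts)
def sil(f,P,S=4):
    im=np.zeros((400*S,640*S),np.uint8)
    for q in (P[:8],P[8:]):
        h=cv2.convexHull((proj(f,q)*S+S/2-.5).astype(np.int32)); cv2.fillConvexPoly(im,h,255)
    return cv2.resize(im,(640,400),interpolation=cv2.INTER_AREA)/255.
def lying(p): # base centre x,y, yaw of axis
    Rm=R.from_euler('z',p[2]).as_matrix()@np.array([[0,0,1],[1,0,0],[0,1,0]]) # body z->world x'
    return body()@Rm.T+[p[0],p[1],.026]
def standing(p): return body()@R.from_euler('z',p[2]).as_matrix().T+[p[0],p[1],.004]
def fit(model,obs,p0):
    def c(p): return sum(1-2*(np.minimum(s:=sil(f,model(p)),m)).sum()/(s.sum()+m.sum()) for f,m in obs)
    r=minimize(c,p0,method="Nelder-Mead",options=dict(initial_simplex=np.array(p0)+np.array([[0,0,0],[.01,0,0],[0,.01,0],[0,0,.15]]),xatol=1e-4,fatol=1e-5))
    return r.x,r.fun/len(obs)
E
python3 - <<'E'
from h import *
ob=[];st={"n":[],"e":[]}
for c in ["top","scene"]:
    f=eyes.grab_frame(c)
    m=trace(c,"tray")[0]["mask"]
    cs,_=cv2.findContours(m.astype(np.uint8),0,2); r=cv2.boxPoints(cv2.minAreaRect(max(cs,key=cv2.contourArea)))
    if c=="top": print("tray",np.round([ray(f,q,.01) for q in r],4))
    for d in trace(c,"fallen_bottle")[:1]: ob.append((f,d["mask"].astype(float)))
    for k,P in(("n",(.551,.0955)),("e",(.551,.147))):
        u=proj(f,[[*P,.05]])[0]
        ds=[d for t in("bottle_next","bottle_end") for d in trace(c,t)]
        d=min(ds,key=lambda d:np.hypot((d["box"][0]+d["box"][2])/2-u[0],(d["box"][1]+d["box"][3])/2-u[1]))
        print(c,k,u,d["box"],d["p"]); st[k].append((f,d["mask"].astype(float)))
print("fallen",[fit(lying,o,[.56,-.164,np.pi/2+.1]) for o in (ob,ob[:1])])
for k,P in(("n",[.551,.0955,0]),("e",[.551,.147,0])): print(k,fit(standing,st[k],P))
E
```

```text
tray [[ 0.6132  0.1949  0.01  ]
 [ 0.6311 -0.2727  0.01  ]
 [ 0.4924 -0.2766  0.01  ]
 [ 0.4746  0.1878  0.01  ]]
top n [264.56638276 182.84174853] [259.3, 177.4, 274.8, 191.7] 0.78
top e [249.10680419 182.40539237] [240.0, 175.2, 261.7, 190.7] 0.47
scene n [360.03851571 218.83812925] [349.4, 200.3, 368.7, 240.4] 0.9
scene e [377.58849914 226.51120757] [363.6, 206.6, 390.2, 243.2] 0.94
fallen [(array([ 0.55673906, -0.16548993,  1.78490182]), np.float64(0.05169770279103747)), (array([ 0.55568055, -0.16581707,  1.78063409]), np.float64(0.03875968992248058))]
n (array([0.550672  , 0.09003602, 0.12596227]), np.float64(0.050696148036393995))
e (array([0.54949199, 0.14607508, 0.03004582]), np.float64(0.04789137817964484))
```

```bash
cat >> h.py <<'E'
def goal(pos,yd,tilt):
    """tool y at world angle yd (deg), then tilted about tool y by tilt deg; prints tool-frame shift mm and rotvec deg"""
    s=status.observe(); R0=rot(s["ee_rot"])
    y=np.array([np.cos(np.radians(yd)),np.sin(np.radians(yd)),0]); z=np.array([0,0,-1.])
    Rg=R.from_matrix(np.column_stack([np.cross(y,z),y,z]))*R.from_euler('y',tilt,degrees=True)
    t=R0.inv().apply(np.array(pos)-s["ee_pos"])*1000; r=(R0.inv()*Rg).as_rotvec(degrees=True)
    print("t",np.round(t,1),"r",np.round(r,2)); return Rg
E
python3 -c "
from h import *
goal([.545,-.115,.23],12.1,0)"
```

```text
t [-538.9 -384.     1.3] r [ 0.   -0.   51.33]
```

```bash
python3 -m pendant '[{"translation":[-54,-38,0],"delta_rot":[0,0,6],"fingers":85},{"translation":[-108,-77,0],"delta_rot":[0,0,12],"fingers":85},{"translation":[-162,-115,0],"delta_rot":[0,0,18],"fingers":85},{"translation":[-216,-154,0],"delta_rot":[0,0,24],"fingers":85},{"translation":[-270,-192,0],"delta_rot":[0,0,30],"fingers":85},{"translation":[-324,-230,0],"delta_rot":[0,0,36],"fingers":85},{"translation":[-378,-269,0],"delta_rot":[0,0,42],"fingers":85},{"translation":[-432,-307,0],"delta_rot":[0,0,47],"fingers":85},{"translation":[-486,-346,0],"delta_rot":[0,0,51],"fingers":85},{"translation":[-539,-384,0],"delta_rot":[0,0,51.3],"fingers":85}]'
python3 - <<'E'
from h import *
s=status.observe(); print(s["joints"],s["ee_pos"])
f=eyes.grab_frame("wrist"); print(f["position"],f["K"][0][0]); cv2.imwrite("pics/w1.png",f["img"][:,:,::-1])
d=trace("wrist","fallen_bottle"); print([(x["box"],x["p"]) for x in d])
for dd in pinpoint("wrist","fallen_bottle"): print(dd, ray(f,dd["pixel"],.026))
if d: print(fit(lying,[(f,d[0]["mask"].astype(float))],[.5563,-.1656,1.78]))
goal([.545,-.115,.23],12.1,0)
E
```

```text
time: 3.05
ee_pos: [0.5287, -0.0844, 0.2315]
ee_rot: [0.0, 0.629, 0.777, 0.0]
force: [1.6, 1.0, 0.3]
grip_width: 0.0847
grip_force: 0.0
[-3.01761499e-01  3.60668612e-01  1.49576969e+00  3.56633340e-04
  1.28459529e+00 -5.12295244e-01] [ 0.5287227  -0.08444624  0.23145463]
[ 0.51184239 -0.00533582  0.37417052] 343.60268030364585
[([304.6, 145.1, 350.7, 249.6], 0.57)]
(array([ 0.55567773, -0.16330446,  1.78235345]), np.float64(0.019056618107918255))
t [-32.6   9.8   0.6] r [-0.03 -0.01 -0.21]
```

View pics/w1.png

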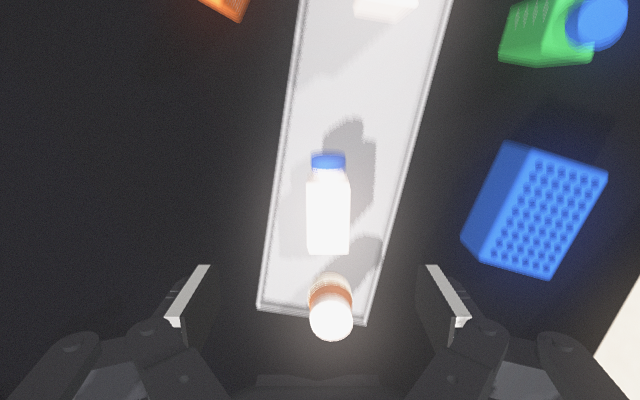

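The wrist picture shows the toppled bottle at (328,205) with its cap towards the end stop at (328,160). The jar is behind it at (330,308). The pose agrees with the fit from the other cameras.

```bash
python3 - <<'E'
from h import *
f=eyes.grab_frame("wrist")
L=[ray(f,p,.01) for p in((303,0),(257,308))]; Q=[ray(f,p,.01) for p in((452,0),(365,325))]
for a,b in(L,Q): print("edge",a,b,np.degrees(np.arctan2(-(a-b)[0],(a-b)[1])))
ax=np.array([np.cos(1.782),np.sin(1.782),0]); G=np.array([.5557,-.1640,.030])+.042*ax
t=np.radians(25); zt=-ax*np.sin(t)+np.array([0,0,-np.cos(t)]); T=G+ctrl.pinch_z*zt
print(T); goal(T-.1*zt,12.1,-25); goal(T,12.1,-25)
E
```

```text
edge [0.48291212 0.06525353 0.01      ] [ 0.49221613 -0.27898677  0.01      ] 1.548193587229433
edge [0.61908655 0.09384246 0.01      ] [ 0.63002692 -0.27577238  0.01      ] 1.6954251288013114
[ 0.548552   -0.13066062  0.01305204]
t [ -8.4  10.3 127. ] r [ -0.07 -25.05  -0.09]
t [-50.7  10.5 217.6] r [ -0.07 -25.05  -0.09]
```

```bash
python3 -m pendant '[{"translation":[-2,3,32],"delta_rot":[0,-8,0],"fingers":66},{"translation":[-4,7,75],"delta_rot":[0,-16,0],"fingers":66},{"translation":[-7,10,110],"delta_rot":[0,-23,0],"fingers":66},{"translation":[-8.4,10.3,127],"delta_rot":[0,-25,0],"fingers":66},{"translation":[-8.4,10.3,127],"delta_rot":[0,-25,0],"fingers":66},{"translation":[-17,10.3,146],"delta_rot":[0,-25,0],"fingers":66},{"translation":[-28,10.4,169],"delta_rot":[0,-25,0],"fingers":66},{"translation":[-38,10.5,190],"delta_rot":[0,-25,0],"fingers":66},{"translation":[-46,10.5,208],"delta_rot":[0,-25,0],"fingers":66},{"translation":[-50.7,10.5,217.6],"delta_rot":[0,-25,0],"fingers":66}]'
python3 - <<'E'
from h import *
f=eyes.grab_frame("wrist"); cv2.imwrite("pics/w2.png",f["img"][:,:,::-1])
print(status.observe()["ee_pos"],status.observe()["force"]); goal([.5486,-.1307,.0131],12.1,-25)
E
```

```text
time: 4.5
ee_pos: [0.5491, -0.1302, 0.0136]
ee_rot: [0.168, 0.614, 0.759, -0.136]
force: [0.5, -0.4, 0.3]
grip_width: 0.0658
grip_force: 0.0
[ 0.54863589 -0.13044548  0.01264729] [ 0.1938711  -0.61418662 -0.20857936]
t [-0.4 -0.1 -0.3] r [-0.05 -0.03  0.  ]
```

View pics/w2.png

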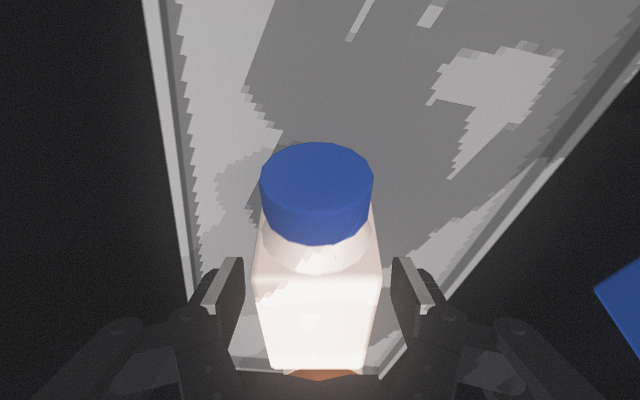

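```bash
python3 -m pendant '[{"translation":[0,0,0],"delta_rot":[0,0,0],"fingers":30},{"translation":[0,0,0],"delta_rot":[0,0,0],"fingers":30},{"translation":[0,0,0],"delta_rot":[0,0,0],"fingers":30},{"translation":[0,0,0],"delta_rot":[0,0,0],"fingers":30},{"translation":[0,0,0],"delta_rot":[0,0,0],"fingers":30},{"translation":[-2,0,-5],"delta_rot":[0,0,0],"fingers":30},{"translation":[-10,0,-22],"delta_rot":[0,0,0],"fingers":30},{"translation":[-21,0,-45],"delta_rot":[0,0,0],"fingers":30},{"translation":[-34,0,-73],"delta_rot":[0,0,0],"fingers":30},{"translation":[-42,0,-91],"delta_rot":[0,0,0],"fingers":30}]' 50
python3 - <<'E'
from h import *
s=status.observe(); print(s["ee_pos"],s["force"],s["joints"])
# tray-aligned target, yaw 1.9 deg ; bottle centre line x at y
yaw=1.8; a=np.radians(yaw); row=np.array([-np.sin(a),np.cos(a),0])
t=np.radians(65); zt=row*np.sin(t)+np.array([0,0,-np.cos(t)])
B=np.array([.5500,.025,.004])  # base centre standing, 40 mm... 
for up in (.06,):
    G=B+[0,0,.042+up]-row*.004; print(G+ctrl.pinch_z*zt); goal(G+ctrl.pinch_z*zt,yaw,65)
E
```

```text
time: 5.8
ee_pos: [0.5489, -0.1294, 0.1152]
ee_rot: [0.169, 0.614, 0.759, -0.136]
force: [-0.3, 0.4, -1.6]
grip_width: 0.0436
grip_force: 52.0
[ 0.54886259 -0.12944382  0.11522448] [-0.33549533  0.40395082 -1.64137177] [-0.1471705   0.49922076  1.72600376 -0.56162531  0.8367309   0.00678469]
[0.54959329 0.03794157 0.09809704]
t [155.4  35.8 -53.5] r [-3.87 89.73 10.78]
```

```bash
python3 -m pendant '[{"translation":[7,4,-30],"delta_rot":[-0.4,9,1.1],"fingers":30},{"translation":[20,8,-45],"delta_rot":[-0.8,18,2.2],"fingers":30},{"translation":[35,11,-55],"delta_rot":[-1.2,27,3.2],"fingers":30},{"translation":[50,15,-62],"delta_rot":[-1.5,36,4.3],"fingers":30},{"translation":[65,18,-68],"delta_rot":[-1.9,45,5.4],"fingers":30},{"translation":[80,22,-72],"delta_rot":[-2.3,54,6.5],"fingers":30},{"translation":[96,26,-75],"delta_rot":[-2.7,63,7.5],"fingers":30},{"translation":[112,30,-78],"delta_rot":[-3.1,72,8.6],"fingers":30},{"translation":[128,33,-80],"delta_rot":[-3.5,81,9.7],"fingers":30},{"translation":[142.7,35.8,-80.5],"delta_rot":[-3.87,89.7,10.8],"fingers":30}]'
python3 - <<'E'
from h import *
s=status.observe(); print(s["ee_pos"],s["force"],s["joints"])
goal([.5496,.0379,.128],1.8,65)
E
```

```text
time: 7.05
ee_pos: [0.5498, 0.0375, 0.1265]
ee_rot: [-0.387, 0.587, 0.605, 0.375]
force: [0.3, 0.5, -2.3]
grip_width: 0.0436
grip_force: 52.1
[0.54979428 0.03754757 0.12647153] [ 0.29596651  0.50895913 -2.28243189] [-0.54179884  0.83398725  1.5379478   0.86933136  1.61115023 -0.94525851]
t [ 1.5 -0.2 -0.3] r [ 0.08 -0.18 -0.02]
```

```bash
python3 - <<'E'
from h import *
im=[]
for c in["scene","top"]:
    f=eyes.grab_frame(c); g=f["img"].copy(); S=4
    P0={"held":standing([.55,.025,.031])+[0,0,.0885],"n":standing([.5507,.09,.1]),"e":standing([.5495,.1461,.03])}
    u=proj(f,[[.55,.08,.07]])[0].astype(int); x0,y0=u[0]-50,u[1]-55
    k=cv2.resize(g[y0:y0+110,x0:x0+100],None,fx=5,fy=5,interpolation=cv2.INTER_CUBIC)[:,:,::-1].copy()
    k=cv2.resize(k,(400,440))
    for P in P0.values():
        for q in(P[:8],P[8:]):
            h=cv2.convexHull(((proj(f,q)-[x0,y0]+.5)*4).astype(np.int32)); cv2.polylines(k,[h],True,(0,255,0),1)
    im.append(k)
cv2.imwrite("pics/s3.png",np.hstack(im))
E
```

```text
(no output)
```

View pics/s3.png

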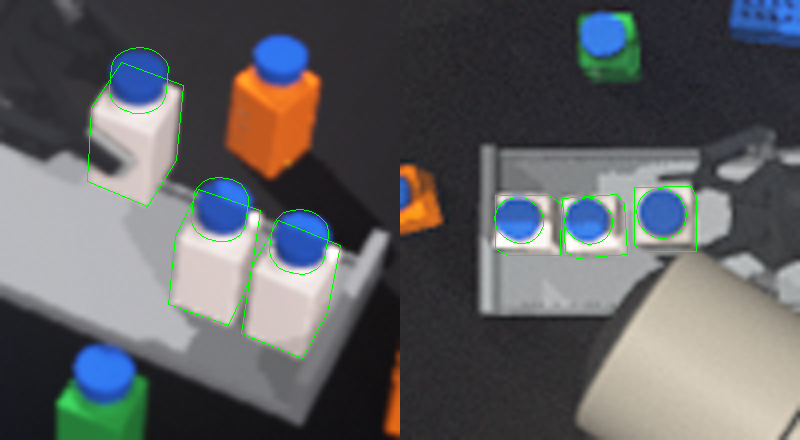

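The overlay fits: the held bottle is upright at crop pixel (135,140), ahead of the two standing ones. Next I lower it.

```bash
python3 -m pendant '[{"translation":[-7,0,3],"delta_rot":[0,0,0],"fingers":30},{"translation":[-20,0,9],"delta_rot":[0,0,0],"fingers":30},{"translation":[-34,0,16],"delta_rot":[0,0,0],"fingers":30},{"translation":[-47,0,22],"delta_rot":[0,0,0],"fingers":30},{"translation":[-58,0,27],"delta_rot":[0,0,0],"fingers":30},{"translation":[-66,0,31],"delta_rot":[0,0,0],"fingers":30},{"translation":[-72,0,33.6],"delta_rot":[0,0,0],"fingers":30},{"translation":[-75,0,35],"delta_rot":[0,0,0],"fingers":30},{"translation":[-76,0,35.5],"delta_rot":[0,0,0],"fingers":30},{"translation":[-76,0,35.5],"delta_rot":[0,0,0],"fingers":30}]'
```

```text
time: 8.4
ee_pos: [0.5495, 0.0378, 0.0429]
ee_rot: [-0.386, 0.587, 0.606, 0.374]
force: [-1.0, -0.1, -1.0]
grip_width: 0.0434
grip_force: 52.1
```

```bash
python3 -m pendant '[{"translation":[-0.5,0,0.2],"delta_rot":[0,0,0],"fingers":30},{"translation":[-0.9,0,0.4],"delta_rot":[0,0,0],"fingers":30},{"translation":[-1.4,0,0.6],"delta_rot":[0,0,0],"fingers":30},{"translation":[-1.8,0,0.8],"delta_rot":[0,0,0],"fingers":30},{"translation":[-2.3,0,1.1],"delta_rot":[0,0,0],"fingers":30},{"translation":[-2.7,0,1.3],"delta_rot":[0,0,0],"fingers":30},{"translation":[-3.2,0,1.5],"delta_rot":[0,0,0],"fingers":30},{"translation":[-3.6,0,1.7],"delta_rot":[0,0,0],"fingers":30},{"translation":[-3.6,0,1.7],"delta_rot":[0,0,0],"fingers":30},{"translation":[-3.6,0,1.7],"delta_rot":[0,0,0],"fingers":30}]'
```

```text
time: 9.65
ee_pos: [0.5494, 0.0378, 0.0387]
ee_rot: [-0.386, 0.587, 0.606, 0.374]
force: [0.5, -1.1, -2.3]
grip_width: 0.0436
grip_force: 52.1
```

```bash
python3 -m pendant '[{"translation":[-0.3,0,0.1],"delta_rot":[0,0,0],"fingers":30},{"translation":[-0.5,0,0.2],"delta_rot":[0,0,0],"fingers":30},{"translation":[-0.7,0,0.3],"delta_rot":[0,0,0],"fingers":30},{"translation":[-0.9,0,0.4],"delta_rot":[0,0,0],"fingers":30},{"translation":[-1.1,0,0.5],"delta_rot":[0,0,0],"fingers":30},{"translation":[-1.1,0,0.5],"delta_rot":[0,0,0],"fingers":30},{"translation":[-1.1,0,0.5],"delta_rot":[0,0,0],"fingers":30},{"translation":[-1.1,0,0.5],"delta_rot":[0,0,0],"fingers":30},{"translation":[-1.1,0,0.5],"delta_rot":[0,0,0],"fingers":30},{"translation":[-1.1,0,0.5],"delta_rot":[0,0,0],"fingers":30}]'
```

```text
time: 10.9
ee_pos: [0.5494, 0.0378, 0.0379]
ee_rot: [-0.386, 0.587, 0.606, 0.374]
force: [-1.3, -2.8, 5.4]
grip_width: 0.0434
grip_force: 52.6
```

```bash
python3 -m pendant '[{"translation":[0.6,0.1,1.4],"delta_rot":[0,0,0],"fingers":30},{"translation":[1.9,0.3,4.1],"delta_rot":[0,0,0],"fingers":30},{"translation":[3.4,0.5,7.2],"delta_rot":[0,0,0],"fingers":30},{"translation":[4.9,0.7,10.4],"delta_rot":[0,0,0],"fingers":30},{"translation":[5.9,0.8,12.7],"delta_rot":[0,0,0],"fingers":30},{"translation":[6.6,0.8,14.1],"delta_rot":[0,0,0],"fingers":30},{"translation":[7.1,0.8,15.2],"delta_rot":[0,0,0],"fingers":30},{"translation":[7.6,0.8,16.3],"delta_rot":[0,0,0],"fingers":30},{"translation":[8.1,0.8,17.4],"delta_rot":[0,0,0],"fingers":30},{"translation":[8.5,0.8,18.1],"delta_rot":[0,0,0],"fingers":30}]'
python3 - <<'E'
from h import *
print(status.observe()["force"])
ob={"n":[],"e":[]}
for c in["top","scene"]:
    f=eyes.grab_frame(c)
    ds=[d for t in("bottle_next","bottle_end") for d in trace(c,t)]
    for k,P in(("n",(.5507,.0915)),("e",(.5495,.146))):
        s=sil(f,standing([*P,.05])); d=max(ds,key=lambda d:(s*d["mask"]).sum()/(s.sum()+d["mask"].sum()))
        ob[k].append((f,d["mask"].astype(float)))
for k,P in(("n",[.5507,.0915,.05]),("e",[.5495,.146,.03])): print(k,fit(standing,ob[k],P))
E
```

```text
time: 12.15
ee_pos: [0.5504, 0.0572, 0.0379]
ee_rot: [-0.385, 0.587, 0.606, 0.374]
force: [0.6, -5.2, 5.2]
grip_width: 0.0434
grip_force: 53.0
[ 0.56685826 -5.17488325  5.15800793]
n (array([0.54965333, 0.09103315, 0.2113116 ]), np.float64(0.06666404793675124))
e (array([0.54872727, 0.14508683, 0.00097633]), np.float64(0.05004691134893263))
```

```bash
python3 -m pendant '[{"translation":[0.4,0,0.9],"delta_rot":[0,0,0],"fingers":30},{"translation":[0.9,0,2],"delta_rot":[0,0,0],"fingers":30},{"translation":[1.5,0,3.3],"delta_rot":[0,0,0],"fingers":30},{"translation":[2.1,0,4.6],"delta_rot":[0,0,0],"fingers":30},{"translation":[2.7,0,5.9],"delta_rot":[0,0,0],"fingers":30},{"translation":[3.3,0,7.2],"delta_rot":[0,0,0],"fingers":30},{"translation":[3.9,0,8.4],"delta_rot":[0,0,0],"fingers":30},{"translation":[4.4,0,9.5],"delta_rot":[0,0,0],"fingers":30},{"translation":[4.9,0,10.5],"delta_rot":[0,0,0],"fingers":30},{"translation":[5.1,0,10.9],"delta_rot":[0,0,0],"fingers":30}]'
python3 - <<'E'
from h import *
print(status.observe()["force"]); im=[]
for c in["scene","top"]:
    f=eyes.grab_frame(c); u=proj(f,[[.55,.11,.05]])[0].astype(int); x0,y0=u[0]-50,u[1]-55
    im.append(cv2.resize(f["img"][y0:y0+110,x0:x0+100],(400,440),interpolation=cv2.INTER_CUBIC)[:,:,::-1])
cv2.imwrite("pics/s4.png",np.hstack(im))
E
```

```text
time: 13.7
ee_pos: [0.5502, 0.069, 0.0379]
ee_rot: [-0.385, 0.588, 0.606, 0.374]
force: [0.3, -6.1, 5.9]
grip_width: 0.0435
grip_force: 53.2
[ 0.29974993 -6.13523791  5.87898731]
```

View pics/s4.png

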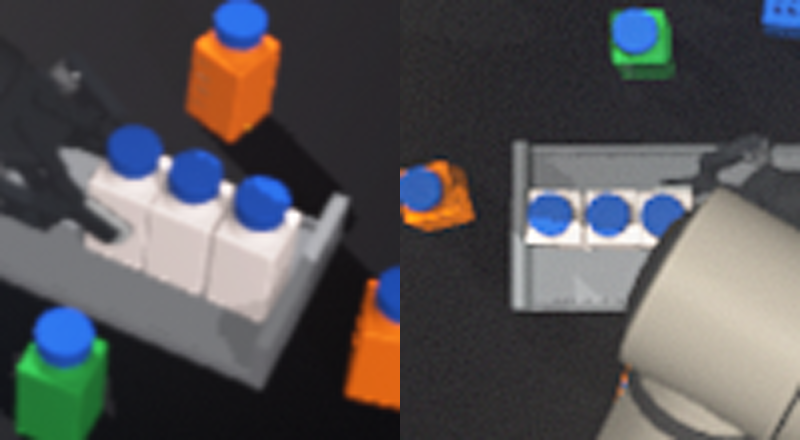

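The three bottles stand in line at scene-crop (120,215), (185,245) and (250,265), nearly touching. A gap to the stop remains.

```bash
python3 -m pendant '[{"translation":[0.3,0,0.6],"delta_rot":[0,0,0],"fingers":30},{"translation":[0.6,0,1.4],"delta_rot":[0,0,0],"fingers":30},{"translation":[1.0,0,2.2],"delta_rot":[0,0,0],"fingers":30},{"translation":[1.4,0,3],"delta_rot":[0,0,0],"fingers":30},{"translation":[1.8,0,3.8],"delta_rot":[0,0,0],"fingers":30},{"translation":[2.1,0,4.6],"delta_rot":[0,0,0],"fingers":30},{"translation":[2.4,0,5.2],"delta_rot":[0,0,0],"fingers":30},{"translation":[2.7,0,5.8],"delta_rot":[0,0,0],"fingers":30},{"translation":[2.9,0,6.2],"delta_rot":[0,0,0],"fingers":30},{"translation":[2.9,0,6.2],"delta_rot":[0,0,0],"fingers":30}]'
```

```text
time: 15.05
ee_pos: [0.5501, 0.0757, 0.0379]
ee_rot: [-0.385, 0.588, 0.606, 0.374]
force: [1.0, -6.6, 5.0]
grip_width: 0.0437
grip_force: 53.3
```

```bash
python3 -m pendant '[{"translation":[0.2,0,0.4],"delta_rot":[0,0,0],"fingers":30},{"translation":[0.4,0,0.8],"delta_rot":[0,0,0],"fingers":30},{"translation":[0.6,0,1.2],"delta_rot":[0,0,0],"fingers":30},{"translation":[0.7,0,1.6],"delta_rot":[0,0,0],"fingers":30},{"translation":[0.9,0,2],"delta_rot":[0,0,0],"fingers":30},{"translation":[1.0,0,2.2],"delta_rot":[0,0,0],"fingers":30},{"translation":[1.1,0,2.4],"delta_rot":[0,0,0],"fingers":30},{"translation":[1.1,0,2.4],"delta_rot":[0,0,0],"fingers":30},{"translation":[1.1,0,2.4],"delta_rot":[0,0,0],"fingers":30},{"translation":[1.1,0,2.4],"delta_rot":[0,0,0],"fingers":30}]'
```

```text
time: 16.3
ee_pos: [0.55, 0.0783, 0.0379]
ee_rot: [-0.385, 0.588, 0.606, 0.374]
force: [0.5, -7.5, 6.5]
grip_width: 0.0437
grip_force: 53.3
```

```bash
python3 -m pendant '[{"translation":[0.1,0,0.2],"delta_rot":[0,0,0],"fingers":30},{"translation":[0.2,0,0.4],"delta_rot":[0,0,0],"fingers":30},{"translation":[0.3,0,0.6],"delta_rot":[0,0,0],"fingers":30},{"translation":[0.4,0,0.8],"delta_rot":[0,0,0],"fingers":30},{"translation":[0.5,0,1],"delta_rot":[0,0,0],"fingers":30},{"translation":[0.6,0,1.2],"delta_rot":[0,0,0],"fingers":30},{"translation":[0.6,0,1.4],"delta_rot":[0,0,0],"fingers":30},{"translation":[0.6,0,1.4],"delta_rot":[0,0,0],"fingers":30},{"translation":[0.6,0,1.4],"delta_rot":[0,0,0],"fingers":30},{"translation":[0.6,0,1.4],"delta_rot":[0,0,0],"fingers":30}]'
```

```text
time: 17.55
ee_pos: [0.55, 0.0793, 0.0379]
ee_rot: [-0.384, 0.588, 0.606, 0.374]
force: [-0.2, -10.6, 6.1]
grip_width: 0.0437
grip_force: 53.6
```

```bash
python3 -m pendant '[{"translation":[0.1,0,0.2],"delta_rot":[0,0,0],"fingers":30},{"translation":[0.2,0,0.4],"delta_rot":[0,0,0],"fingers":30},{"translation":[0.3,0,0.6],"delta_rot":[0,0,0],"fingers":30},{"translation":[0.4,0,0.8],"delta_rot":[0,0,0],"fingers":30},{"translation":[0.4,0,0.9],"delta_rot":[0,0,0],"fingers":30},{"translation":[0.4,0,0.9],"delta_rot":[0,0,0],"fingers":30},{"translation":[0.4,0,0.9],"delta_rot":[0,0,0],"fingers":30},{"translation":[0.4,0,0.9],"delta_rot":[0,0,0],"fingers":30},{"translation":[0.4,0,0.9],"delta_rot":[0,0,0],"fingers":30},{"translation":[0.4,0,0.9],"delta_rot":[0,0,0],"fingers":30}]'
python3 - <<'E'
from h import *
print(status.observe()["force"]); im=[]
for c in["scene","top"]:
    f=eyes.grab_frame(c); u=proj(f,[[.55,.11,.05]])[0].astype(int); x0,y0=u[0]-40,u[1]-44
    im.append(cv2.resize(f["img"][y0:y0+88,x0:x0+80],(400,440),interpolation=cv2.INTER_CUBIC)[:,:,::-1])
cv2.imwrite("pics/s5.png",np.hstack(im))
E
```

```text
time: 18.8
ee_pos: [0.55, 0.0794, 0.0379]
ee_rot: [-0.384, 0.588, 0.606, 0.374]
force: [-2.3, -16.2, 7.3]
grip_width: 0.0435
grip_force: 54.3
[ -2.32615885 -16.23550136   7.28834698]
```

View pics/s5.png

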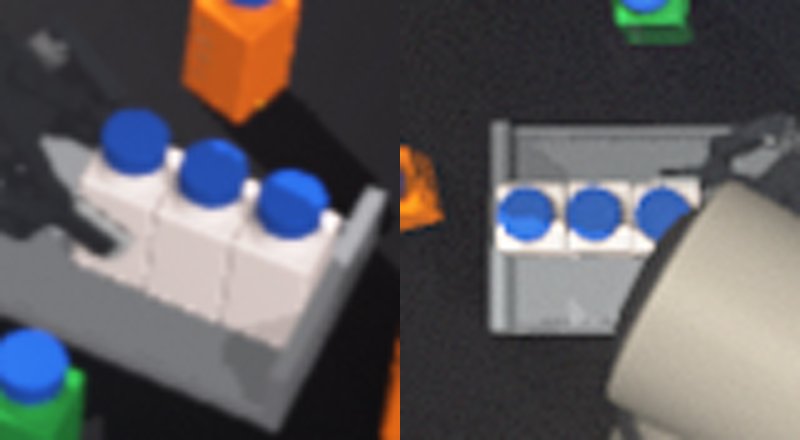

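The row is closed and firmly against the stop: commanded motion no longer moves it, and the force has risen to 16 N. Now I release and retreat.

```bash
python3 -m pendant '[{"translation":[0,0,0],"delta_rot":[0,0,0],"fingers":50},{"translation":[0,0,0],"delta_rot":[0,0,0],"fingers":60},{"translation":[0,0,0],"delta_rot":[0,0,0],"fingers":70},{"translation":[0,0,0],"delta_rot":[0,0,0],"fingers":70},{"translation":[0,0,-4],"delta_rot":[0,0,0],"fingers":70},{"translation":[0,0,-14],"delta_rot":[0,0,0],"fingers":70},{"translation":[0,0,-30],"delta_rot":[0,0,0],"fingers":70},{"translation":[0,0,-50],"delta_rot":[0,0,0],"fingers":70},{"translation":[0,0,-75],"delta_rot":[0,0,0],"fingers":70},{"translation":[0,0,-95],"delta_rot":[0,0,0],"fingers":70}]'
python3 -m pendant '[{"translation":[15,0,-8],"delta_rot":[0,0,0],"fingers":70},{"translation":[40,0,-18],"delta_rot":[0,0,0],"fingers":70},{"translation":[70,0,-33],"delta_rot":[0,0,0],"fingers":70},{"translation":[100,0,-47],"delta_rot":[0,0,0],"fingers":70},{"translation":[130,0,-60],"delta_rot":[0,0,0],"fingers":70},{"translation":[150,0,-70],"delta_rot":[0,0,0],"fingers":70},{"translation":[160,0,-75],"delta_rot":[0,0,0],"fingers":70},{"translation":[160,0,-75],"delta_rot":[0,0,0],"fingers":70},{"translation":[160,0,-75],"delta_rot":[0,0,0],"fingers":70},{"translation":[160,0,-75],"delta_rot":[0,0,0],"fingers":70}]'
python3 - <<'E'
from h import *
im=[]
for c in["scene","top"]:
    f=eyes.grab_frame(c); u=proj(f,[[.55,.09,.05]])[0].astype(int); x0,y0=u[0]-40,u[1]-44
    im.append(cv2.resize(f["img"][y0:y0+88,x0:x0+80],(400,440),interpolation=cv2.INTER_CUBIC)[:,:,::-1])
cv2.imwrite("pics/s6.png",np.hstack(im)); f=eyes.grab_frame("wrist")
E
```

```text
time: 20.15
ee_pos: [0.5519, -0.0063, 0.0785]
ee_rot: [-0.385, 0.588, 0.606, 0.374]
force: [-0.6, -1.3, 0.5]
grip_width: 0.0698
grip_force: 0.0
time: 21.4
ee_pos: [0.5516, -0.0044, 0.2535]
ee_rot: [-0.387, 0.587, 0.605, 0.373]
force: [1.0, 0.4, 0.1]
grip_width: 0.0698
grip_force: 0.0
```

View pics/s6.png

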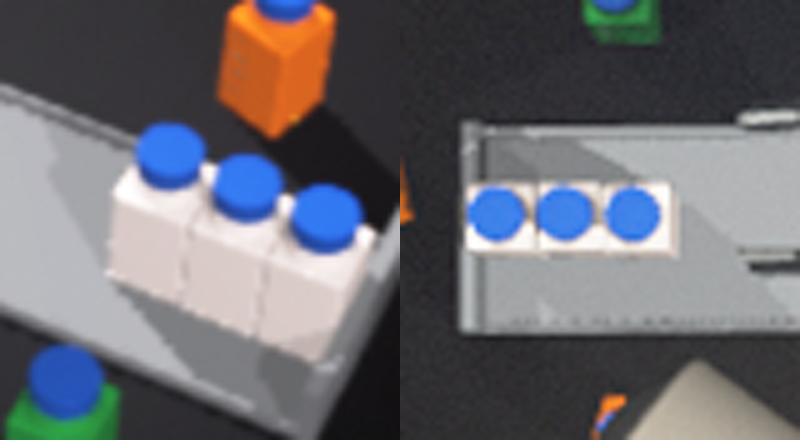

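The three bottles stand upright in a straight row, touching each other and the stop, at top-crop (497,215), (565,215) and (633,215). The row sits on the tray's midline once parallax is allowed for.

```bash
python3 -c "
from h import *
print(ticket.close_job())"
```

```text
the job is handed in; nothing more can be done
None
```

The toppled bottle is standing on its base and the row is closed: three bottles touching in a straight line along the middle of the tray, the last against the end stop, handed in at about 21.5 s of the 45 s limit.

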